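# Clamp a freshly glued sanding block in an upright F-clamp

## Robot

A 6-joint arm with a two-finger parallel gripper is mounted at the origin on a cart in front of the work surface, level with it; the furniture and walls round the work are solid. World frame = base frame: x ahead of the robot, y to its left, z up, the work surface at z = 0. Lengths are in m, angles in rad, forces in N, time in s.
With the tool pointing down it reaches from about 0.35 to 0.925 m from the base axis. Payload 6.4 kg.
Tool frame: the origin (TCP) lies at the very end of the fingers, on their centre line; the grasp point (between the pads) lies 19 mm behind it; z points along the fingers, y is the line along which they close (so a half turn about z gives the same grasp; the last joint's range is limited). The gripper opens to 94 mm and grips with 3 to 60 N. Pads are 16 mm wide; open, the fingers measure 119 mm over their backs; the gripper's body (75 mm by 177 mm) begins 78 mm behind the grasp point.
Start: joints at [-1.503, 0.245, 1.558, -0, 1.339, -0.174], TCP at [0.156, -0.631, 0.205] pointing down, gripper open.
Joint ranges: [-3.13, 3.13], [-1.02, 2.26], [0.13, 2.54], [-0.95, 4.09], [0.21, 2.88], [-2.74, 2.74]. Speed limits (rad/s): [2.57, 2.57, 3.14, 3.14, 3.14, 3.14].

## Interface

Orientations are given as a 3x3 rotation matrix whose columns are the frame's x, y, z axes.
In Python, from workcell import arm gives the robot as it stands. The module is installed in compiled form; this text tells all that it offers.
- The arm moves only by the tool apply_moves, never from a script. Its arguments are lists of equal length, an entry for each row: "linear": the shift along the world's x, y, z in a scale on which 1.0 is 0.8 m, a list of three; "angular": the turn, a rotation vector about the world's x, y, z in a scale on which 1.0 is pi/2 rad, a list of three; "hand": the opening, from 0 (shut) to 1 (fully open). In form: {"linear": [[tx, ty, tz], ...], "angular": [[rx, ry, rz], ...], "hand": [hand, ...]}. A call has exactly 8 rows; each row is the pose to reach, as a shift and turn from the pose commanded when the call began; what a row does not reach only later rows make up. A row lasts 1/12 s, in which the tool goes at most 41.7 mm and 7.16 degrees, less where a joint would pass 70% of its speed; a pose out of reach is approached as far as the arm can. Shift and turn numbers lie between -1 and 1, and a call with a number outside is refused. A call with a gripper value outside its range is refused whole. The fingers move at their own pace and stop on an object; "newtons" is the grip in N (left out, the last holds). Time passes only in rows, so rows that repeat a pose let the fingers close, or fill a call up. It gives the time, the measured TCP pose, the force, the opening and the grip force at its end, in the units of the state.
- arm.get_obs(): the state, without advancing time (a new reading comes with each control period).
- arm.read_camera(name): name is "scene" or "top"; returns the picture (480x640x3 uint8, red, green, blue); there is no depth.
- arm.calibration(name): a dict with "fx", "fy", "cx", "cy" (pixels), "distortion" ([k1, k2, p1, p2, k3] as OpenCV has them; the pictures are not rectified), "extrinsics" (4x4, takes a point from camera to world coordinates). Camera axes: x right, y up, looking along -z (the intrinsics and any distortion apply to the point x, -y, -z); pixel columns grow to the right and rows downward; lengths in m; the calibration is good to about 2 mm. A picture is of the moment at which its call begins. calibration takes no time and is no camera call.
- arm.close_job(): hands the job in; it is judged then, once.
The state is a dict: "t": time; "q": joint angles; "qd": joint speeds; "joint_torque": joint torques, N m; "ee_pos": TCP position; "tool_rot": TCP orientation; "ft_force": force on the tool from outside, world axes, zero at the start; "ft_torque": the same for the moment, N m; "grip_width": finger opening in m; "grasp_force": force on a finger pad.
Only numpy, scipy, OpenCV 4.12 (cv2) and the standard library are available. Lean on these libraries where they do the work, as an engineer would, in place of code of your own. Each camera call takes 0.05 s, during which the arm holds its last target. There are 200 camera calls.

## Task

The sole of the wooden sanding block has just been glued on and must be pressed while it sets. Push the red sliding arm of the upright clamp down by its black thumb plates, gently, until its foot bears on the block and the arm tilts and binds on the bar; then let go and turn the wooden handle clockwise (seen from above) about half a turn so that the block is held firmly but the sole is not crushed. Leave the block where it lies on the clamp, and the pencil and the glue brush alone.

Things in the scene. Friction and masses are not known exactly. Their poses are not given: they have to be found in the camera images.
- clamp: Upright F-clamp fixed to the bench: dark steel base plate 150 x 120 x 14 mm (the fixed jaw) with a flat steel bar, 18 x 8 mm, standing to 191 mm height at x = +50 mm. Origin: centre of the plate's underside; z up; its arm points from the bar along the clamp's -x (roughly to the robot), spindle axis at x = -30 mm, y = 0. A lamp hangs to its left: approach from the robot's side.
- block: Wooden sanding block with a thin glued sole underneath, 46 x 92 x 27 mm, long side along its y, lying flat on the clamp's base plate under the foot; its top is 40 mm above the bench. Origin: centre of its underside.
- slider (a joint): Height of the red sliding arm on the bar, m, grows upward (0 to 0.085). Friction of about 8 N holds it wherever it is left; a push of about 5 N slides it down. The foot meets the block's top at about 0.019 to 0.020, depending on how far it is screwed out.
- jaw (a joint): Tilt of the red arm on the bar, rad: about 0 = level, grows as its free end is pushed up. It starts to tilt at about 1 N at the foot; from about 0.027 its head jams on the bar (bound), reading 0.03 to 0.05 under load. A push of 14 to 22 N beside the bar binds it and leaves about 6 to 9 N at the foot after letting go.
- thumb_plate: Two black ribbed plates, one either side of the arm's red head, right beside the bar, moving with the arm: push here, from above, with closed fingers, without gripping (gripping stops the tilt). Each is 23 mm (clamp y) x 30 mm, its top 22 mm over the arm's pivot, 6 mm thick. Forcing them with over 28 N harms the clamp. Origin on the bar's axis, 2 mm below the tops.
- thumb_left (a point): Point on top of the thumb plate at the clamp's +y side, 29 mm from the bar's axis, where to push down.
- thumb_right (a point): Same on the clamp's -y side.
- handle (a joint): Angle of the wooden handle, rad, grows as it is turned clockwise seen from above (tightening), 0 to 6, starts between 0 and 0.5; drag about 0.09 N m, a little more under load, and it stays where left. The handle keeps its height on the arm and drives the foot out by 1 mm per rad; once the arm is bound each rad adds about 7 N at the foot.
- handle_grip (a point): Middle of the wooden handle, a level round bar 62 mm long (along the point's x), 16 mm thick, on the spindle axis 80 mm from the bar; the arm's top is 27 mm below this point. Grip it from above across its thickness (point y). The point turns with the handle.
- foot: Steel foot, 26 mm across, with a rubber face, under the spindle. Origin 10 mm above the face. Its spring gives 1 mm per 30 N. A block is held firmly from 15 N and its sole is crushed at 50 N.
- foot_face (a point): Centre of the foot's underside.
- pencil: Yellow pencil, 158 mm long, lying loose to the right of the clamp: leave alone.
- glue_brush: Glue brush with wooden handle, 193 mm, lying loose far to the right: leave alone.
There are look-alikes about, which are no part of the job. Leave any pink or turquoise look-alike of the block alone.

How it is judged:
By the outcome, as a careful person would: the job done as asked, in the order asked, and still so for the second after the job is handed in, with the robot touching nothing.
It also fails if it takes over 61 s, if anything falls off the work surface, if the arm or the gripper's body presses on something with over 40 N, if the wrist force passes 120 N, or if a joint passes its speed limit or range.

## Working session

There is one attempt and no reset: what is moved stays moved. The work goes in short steps, Python scripts to look and compute and a tool call to move; the robot and the scene stay as the last step left them, time stands still between calls to the robot, and variables do not carry over. Pictures are saved under pics/ and viewed, at most 10 in all, crops included, and the job is handed in when it is done.

Besides the shell and the picture viewer there is one more tool, called after ">>>" as name(argument=value, ...) on one line, values as JSON. apply_moves: Moves the arm, as the interface text tells. Its arguments: {"type":"object","properties":{"linear":{"type":"array","items":{"type":"array","items":{"type":"number"}}},"angular":{"type":"array","items":{"type":"array","items":{"type":"number"}}},"hand":{"type":"array","items":{"type":"number"}},"newtons":{"type":"number"}},"required":["linear","angular","hand"]}

```bash
mkdir -p pics; cat > h.py <<'E'
import numpy as np, cv2
from workcell import arm
def cal(n):
    c=arm.calibration(n); K=np.array([[c['fx'],0,c['cx']],[0,c['fy'],c['cy']],[0,0,1]]); return K,np.array(c['distortion']),np.array(c['extrinsics'])
def ray(n,u,v):
    K,d,E=cal(n); p=cv2.undistortPoints(np.array([[[u,v]]],float),K,d)[0,0]
    r=E[:3,:3]@np.array([p[0],-p[1],-1]); return E[:3,3],r/np.linalg.norm(r)
def plane(n,u,v,z):
    o,r=ray(n,u,v); return o+r*(z-o[2])/r[2]
def tri(a,b):
    (o1,r1),(o2,r2)=ray(*a),ray(*b); s=np.linalg.lstsq(np.c_[r1,-r2],o2-o1,rcond=None)[0]
    p,q=o1+r1*s[0],o2+r2*s[1]; return (p+q)/2,np.linalg.norm(p-q)
def proj(n,P):
    K,d,E=cal(n); p=(np.array(P)-E[:3,3])@E[:3,:3]; p=p*[1,-1,-1]
    return cv2.projectPoints(p.reshape(-1,1,3),np.zeros(3),np.zeros(3),K,d)[0][:,0]
def snap(n,f):
    im=arm.read_camera(n); cv2.imwrite('pics/'+f,im[:,:,::-1]); return im
E
python3 - <<'E'
from h import *
for n in('scene','top'):
    snap(n,n+'0.png'); print(n,cal(n)[2].round(3).tolist(),cal(n)[0][0,0])
o=arm.get_obs();print(o['t'],o['ee_pos'],o['tool_rot'],o['grip_width'])
E
```

```text
scene [[0.461, 0.356, -0.813, -0.138], [-0.887, 0.207, -0.413, -0.495], [0.021, 0.911, 0.411, 0.438], [0.0, 0.0, 0.0, 1.0]] 439.1706230403716
top [[0.154, 0.967, -0.201, 0.36], [-0.988, 0.15, -0.033, -0.158], [-0.002, 0.204, 0.979, 0.946], [0.0, 0.0, 0.0, 1.0]] 480.9579688417103
0.1 [ 0.15560556 -0.63056407  0.20447398] [[ 9.70907785e-01  2.39453664e-01 -1.27761357e-04]
 [ 2.39453533e-01 -9.70906354e-01  1.69038425e-03]
 [ 2.80724388e-04 -1.67180013e-03 -9.99998563e-01]] 0.09390743563532444
```

View pics/scene0.png

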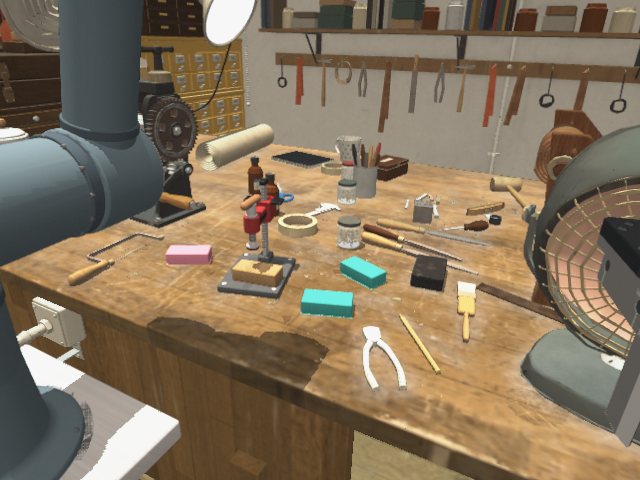

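View pics/top0.png

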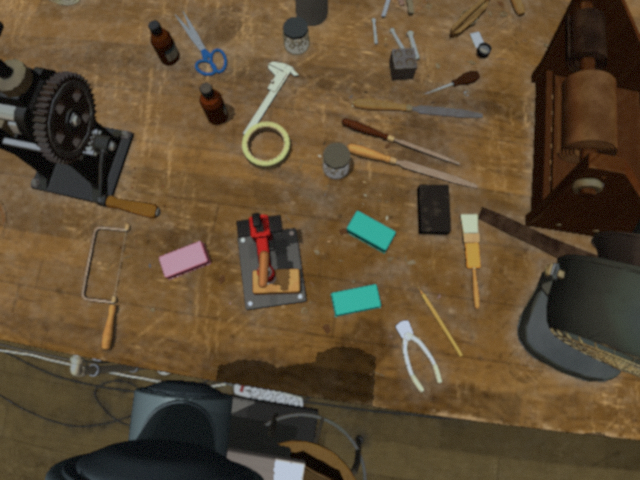

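The scene view shows the clamp near (258,240) with the red arm raised to about row 205. The top view shows the plate at (270,265), the red head at (260,225) and the handle at (263,270). I'll enlarge both.

```bash
python3 - <<'E'
import cv2,numpy as np
a=cv2.imread('pics/scene0.png')[170:300,210:305];b=cv2.imread('pics/top0.png')[205:315,225:315]
f=lambda i:cv2.resize(i,(400,int(400*i.shape[0]/i.shape[1])),interpolation=cv2.INTER_CUBIC)
A,B=f(a),f(b);H=max(len(A),len(B));o=np.zeros((H,800,3),np.uint8);o[:len(A),:400]=A;o[:len(B),400:]=B
print(A.shape,B.shape);cv2.imwrite('pics/z0.png',o)
E
```

```text
(547, 400, 3) (488, 400, 3)
```

View pics/z0.png

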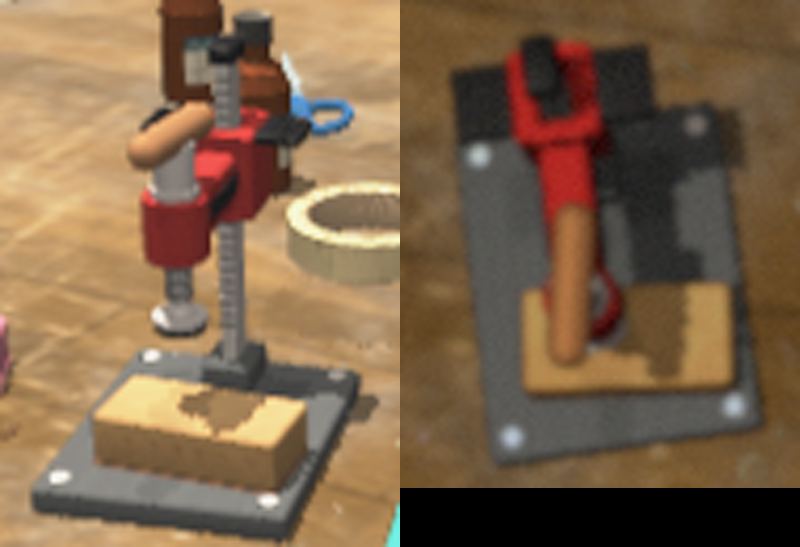

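The crop shows four bolts on the plate at top-crop (79,155), (297,124), (112,437), (334,406). The handle centre is at (171,286) in the top crop and (171,134) in the scene crop. The black bar cap is at (138,62) and (225,48), and the thumb plates are at about (82,105) and (225,85) in the top crop.

```bash
python3 - <<'E'
from h import *
T=lambda x,y:('top',225+x/4.444,205+y/4.444); S=lambda x,y:('scene',210+x/4.21,170+y/4.21)
b=np.array([plane(*T(*p),.017) for p in[(79,155),(297,124),(112,437),(334,406)]]);c=b.mean(0);print(b.round(4),c)
s=np.array([plane(*S(*p),.017) for p in[(152,356),(342,375),(60,478),(268,501)]]);print('scene',s.round(4),s.mean(0))
# x axis: from front to back
for q in(b,s):
  x=(q[0]+q[1]-q[2]-q[3]); y=(q[0]+q[2]-q[1]-q[3]); print('yaw x',np.arctan2(x[1],x[0]),'y',np.arctan2(-y[0],y[1]))
print('handle',tri(T(171,286),S(171,134)))
print('cap',tri(T(138,52),S(227,46)))
print('handle ends',tri(T(172,215),S(205,113)),tri(T(170,358),S(138,157)))
print('thumb right',tri(T(225,85),S(283,131)))
print('plane top corners',plane(*T(95,462),.014),plane(*T(362,425),.014))
E
```

```text
[[ 0.5533  0.0292  0.017 ]
 [ 0.5822 -0.065   0.017 ]
 [ 0.4313 -0.0084  0.017 ]
 [ 0.4598 -0.1019  0.017 ]] [ 0.50665756 -0.03651359  0.017     ]
scene [[ 0.5502  0.0274  0.017 ]
 [ 0.5801 -0.068   0.017 ]
 [ 0.428  -0.0105  0.017 ]
 [ 0.4572 -0.1028  0.017 ]] [ 0.50388104 -0.03848802  0.017     ]
yaw x 0.29591375509536083 y 0.2968429363302631
yaw x 0.2878800762861734 y 0.30502778408713743
handle (array([ 0.47737268, -0.04454384,  0.1721038 ]), np.float64(0.0008066634414000496))
cap (array([ 0.55959833, -0.01884159,  0.18637136]), np.float64(0.0010245256577821023))
handle ends (array([ 0.50437661, -0.04170623,  0.17328911]), np.float64(0.002431793176711879)) (array([ 0.45065022, -0.04788391,  0.17056965]), np.float64(0.0027401321835458284))
thumb right (array([ 0.56156485, -0.04777568,  0.14888203]), np.float64(0.0008965532939148322))
plane top corners [ 0.41963734 -0.00250237  0.014     ] [ 0.45376505 -0.11513689  0.014     ]
```

```bash
python3 - <<'E'
from h import *
for z in(.07,.08,.09,.1,.11): 
  p=proj('scene',[[.477,-.0455,z]])[0]; print(z,(p-[210,170])*4.21)
for p in [(('scene',230,20)),(('scene',230,45)),('scene',205,20)]:
  o,r=ray(*p)
  for t in(.6,.8,1,1.2): print(p,(o+r*t).round(2), proj('top',[o+r*t])[0].round())
E
```

```text
0.07 [182.47635897 348.16511894]
0.08 [181.61093184 328.19962784]
0.09 [180.73789056 308.03596222]
0.1 [179.85714538 287.67137715]
0.11 [178.96860541 267.10308154]
('scene', 230, 20) [ 0.34 -0.13  0.46] [287. 372.]
('scene', 230, 20) [ 0.49 -0.01  0.47] [197. 200.]
('scene', 230, 20) [0.65 0.12 0.48] [123.  53.]
('scene', 230, 20) [0.81 0.24 0.48] [ 68. -62.]
('scene', 230, 45) [ 0.34 -0.13  0.43] [288. 371.]
('scene', 230, 45) [ 0.49 -0.    0.43] [203. 211.]
('scene', 230, 45) [0.65 0.12 0.43] [135.  75.]
('scene', 230, 45) [0.81 0.24 0.43] [ 83. -31.]
('scene', 205, 20) [ 0.32 -0.11  0.46] [261. 387.]
('scene', 205, 20) [0.47 0.02 0.47] [164. 218.]
('scene', 205, 20) [0.62 0.15 0.48] [85. 74.]
('scene', 205, 20) [0.77 0.28 0.48] [ 27. -39.]
```

Units first: shifts go in shares of 0.8 m and turns go in shares of pi/2 rad. So 0.25 m / 0.8 = 0.3125, 0.225 m / 0.8 = 0.2813, 0.8 rad / 1.5708 = 0.5093.

>>> apply_moves(linear=[[0, 0.0438, 0.0063], [0, 0.0875, 0.0125], [0, 0.1313, 0.025], [0, 0.175, 0.0375], [0.025, 0.2125, 0.05], [0.0563, 0.25, 0.0625], [0.0875, 0.2813, 0.075], [0.1188, 0.3125, 0.075]], angular=[[0, 0, 0.0637], [0, 0, 0.1273], [0, 0, 0.191], [0, 0, 0.2546], [0, 0, 0.3183], [0, 0, 0.382], [0, 0, 0.4456], [0, 0, 0.5093]], hand=[0, 0, 0, 0, 0, 0, 0, 0], newtons=20)

```text
t: 0.77
ee_pos: [0.2516, -0.3804, 0.2674]
tool_rot: [[0.501, 0.865, 0.001], [0.865, -0.501, -0.003], [-0.002, 0.003, -1.0]]
ft_force: [0.5, -0.6, -0.3]
grip_width: 0.0442
grasp_force: 0.0
```

Scaled: 0.23 m / 0.8 = 0.2875, 0.205 m / 0.8 = 0.2563, 0.82 rad / 1.5708 = 0.522.

>>> apply_moves(linear=[[0.0313, 0.0375, 0], [0.0625, 0.075, 0], [0.0938, 0.1125, 0], [0.125, 0.15, 0], [0.1563, 0.1875, 0], [0.1875, 0.225, 0], [0.2188, 0.2563, 0], [0.25, 0.2875, 0]], angular=[[0, 0, 0.0637], [0, 0, 0.1273], [0, 0, 0.191], [0, 0, 0.2546], [0, 0, 0.3183], [0, 0, 0.382], [0, 0, 0.4456], [0, 0, 0.522]], hand=[0, 0, 0, 0, 0, 0, 0, 0])

```text
t: 1.43
ee_pos: [0.4514, -0.1491, 0.2652]
tool_rot: [[-0.293, 0.956, -0.0], [0.956, 0.293, -0.0], [-0.0, -0.0, -1.0]]
ft_force: [0.7, -0.6, 0.6]
grip_width: 0.0006
grasp_force: 0.0
```

Scaled: 0.111 m / 0.8 = 0.1388, 0.1 m / 0.8 = 0.125.

>>> apply_moves(linear=[[0.0313, 0.025, 0], [0.0625, 0.0563, 0], [0.0938, 0.0875, 0], [0.125, 0.1125, -0.025], [0.1388, 0.1225, -0.05], [0.1388, 0.1225, -0.0813], [0.1388, 0.1225, -0.1063], [0.1388, 0.1225, -0.1063]], angular=[[0, 0, 0], [0, 0, 0], [0, 0, 0], [0, 0, 0], [0, 0, 0], [0, 0, 0], [0, 0, 0], [0, 0, 0]], hand=[0, 0, 0, 0, 0, 0, 0, 0])

```text
t: 2.1
ee_pos: [0.5585, -0.0518, 0.175]
tool_rot: [[-0.288, 0.958, -0.009], [0.958, 0.288, 0.003], [0.005, -0.008, -1.0]]
ft_force: [-1.0, 0.1, -0.8]
grip_width: 0.0005
grasp_force: 0.0
```

```bash
python3 - <<'E'
from h import *
a=snap('scene','s1.png')[150:300,190:320];b=snap('top','t1.png')[175:315,215:335]
f=lambda i:cv2.resize(i[:,:,::-1],(400,int(400*i.shape[0]/i.shape[1])),interpolation=cv2.INTER_CUBIC)
A,B=f(a),f(b);o=np.zeros((max(len(A),len(B)),800,3),np.uint8);o[:len(A),:400]=A;o[:len(B),400:]=B
cv2.imwrite('pics/z1.png',o)
o=arm.get_obs();print(o['q'],o['ee_pos'],o['tool_rot'],o['ft_force'])
for n in('scene','top'):print(n,proj(n,[o['ee_pos'],[.562,-.05,.149]]))
E
```

```text
[-2.95204468e-01  7.00184559e-02  1.80256989e+00  2.45927708e-05
  1.27082408e+00 -5.86195661e-01] [ 0.56114793 -0.05294136  0.17996332] [[-2.86894017e-01  9.57960759e-01 -1.73422082e-03]
 [ 9.57961779e-01  2.86895322e-01  5.51915319e-04]
 [ 1.02625306e-03 -1.50297606e-03 -9.99998344e-01]] [ 0.29737162 -0.66184519 -0.41852637]
scene [[279.32232924 186.532081  ]
 [278.51459914 201.18081434]]
top [[276.6820659  220.01535852]
 [276.7028749  224.16251299]]
```

View pics/z1.png

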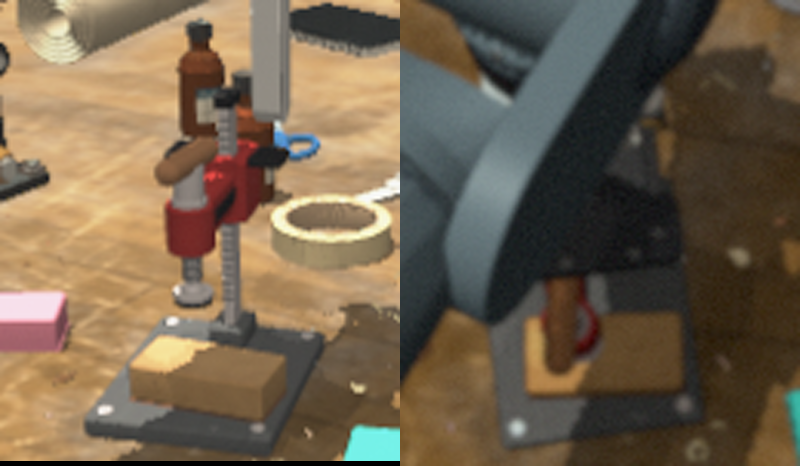

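The fingertip at crop (270,115) is directly above the right thumb plate at (267,155).

Scaled: -0.04 m / 0.8 = -0.05, -0.037 m / 0.8 = -0.0463.

>>> apply_moves(linear=[[0, 0, -0.0125], [0, 0, -0.025], [0, 0, -0.0313], [0, 0, -0.035], [0, 0, -0.0388], [0, 0, -0.0425], [0, 0, -0.0463], [0, 0, -0.05]], angular=[[0, 0, 0], [0, 0, 0], [0, 0, 0], [0, 0, 0], [0, 0, 0], [0, 0, 0], [0, 0, 0], [0, 0, 0]], hand=[0, 0, 0, 0, 0, 0, 0, 0])

```text
t: 2.87
ee_pos: [0.5616, -0.0533, 0.1413]
tool_rot: [[-0.287, 0.958, -0.0], [0.958, 0.287, -0.0], [-0.0, -0.0, -1.0]]
ft_force: [-3.2, 1.2, 4.2]
grip_width: 0.0002
grasp_force: 2.6
```

Scaled: -0.02 m / 0.8 = -0.025, -0.019 m / 0.8 = -0.0238.

>>> apply_moves(linear=[[0, 0, -0.0038], [0, 0, -0.0075], [0, 0, -0.0113], [0, 0, -0.015], [0, 0, -0.0188], [0, 0, -0.0225], [0, 0, -0.0238], [0, 0, -0.025]], angular=[[0, 0, 0], [0, 0, 0], [0, 0, 0], [0, 0, 0], [0, 0, 0], [0, 0, 0], [0, 0, 0], [0, 0, 0]], hand=[0, 0, 0, 0, 0, 0, 0, 0])

```text
t: 3.53
ee_pos: [0.5616, -0.0532, 0.1211]
tool_rot: [[-0.287, 0.958, -0.0], [0.958, 0.287, -0.0], [-0.0, -0.001, -1.0]]
ft_force: [-3.5, 0.1, 4.7]
grip_width: 0.0007
grasp_force: 2.6
```

```bash
python3 - <<'E'
from h import *
a=snap('scene','s2.png')[150:300,190:320]
cv2.imwrite('pics/z2.png',cv2.resize(a[:,:,::-1],(520,600),interpolation=cv2.INTER_CUBIC))
o=arm.get_obs();print(o['ee_pos'],o['ft_force'])
E
```

```text
[ 0.56154772 -0.05323513  0.12091426] [-2.34230519 -0.6139753   3.88762687]
```

View pics/z2.png

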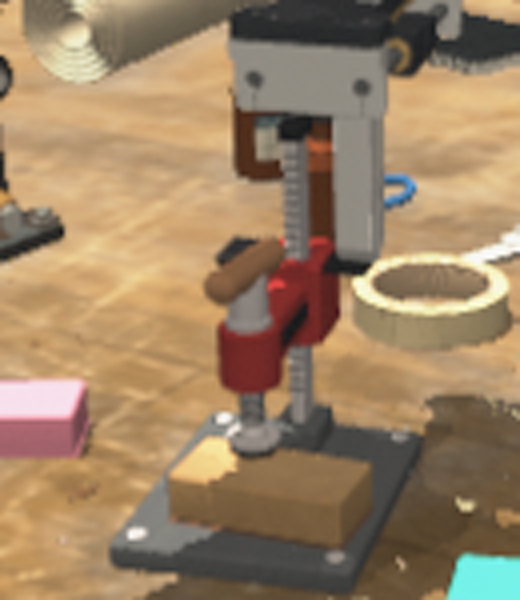

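The arm slides under the finger. The foot is at (255,445), roughly 10 mm above the block top, and the finger is on the plate at (350,262).

Scaled: -0.009 m / 0.8 = -0.0113, -0.0085 m / 0.8 = -0.0106.

>>> apply_moves(linear=[[0, 0, -0.0025], [0, 0, -0.005], [0, 0, -0.0063], [0, 0, -0.0075], [0, 0, -0.0088], [0, 0, -0.01], [0, 0, -0.0106], [0, 0, -0.0113]], angular=[[0, 0, 0], [0, 0, 0], [0, 0, 0], [0, 0, 0], [0, 0, 0], [0, 0, 0], [0, 0, 0], [0, 0, 0]], hand=[0, 0, 0, 0, 0, 0, 0, 0])

```text
t: 4.25
ee_pos: [0.5619, -0.0533, 0.1122]
tool_rot: [[-0.287, 0.958, 0.001], [0.958, 0.287, -0.0], [-0.0, 0.0, -1.0]]
ft_force: [-3.2, -0.1, 6.6]
grip_width: 0.0003
grasp_force: 3.3
```

>>> apply_moves(linear=[[0, 0, -0.0003], [0, 0, -0.0005], [0, 0, -0.0008], [0, 0, -0.001], [0, 0, -0.0013], [0, 0, -0.0015], [0, 0, -0.0018], [0, 0, -0.002]], angular=[[0, 0, 0], [0, 0, 0], [0, 0, 0], [0, 0, 0], [0, 0, 0], [0, 0, 0], [0, 0, 0], [0, 0, 0]], hand=[0, 0, 0, 0, 0, 0, 0, 0])

```text
t: 4.92
ee_pos: [0.5623, -0.0533, 0.1111]
tool_rot: [[-0.287, 0.958, 0.001], [0.958, 0.287, -0.0], [-0.001, 0.001, -1.0]]
ft_force: [-4.4, 0.6, 7.7]
grip_width: 0.0007
grasp_force: 3.9
```

Scaled: -0.0016 m / 0.8 = -0.002, -0.001 m / 0.8 = -0.0013.

>>> apply_moves(linear=[[0, 0, -0.0003], [0, 0, -0.0005], [0, 0, -0.0008], [0, 0, -0.001], [0, 0, -0.0013], [0, 0, -0.0015], [0, 0, -0.0018], [0, 0, -0.002]], angular=[[0, 0, 0], [0, 0, 0], [0, 0, 0], [0, 0, 0], [0, 0, 0], [0, 0, 0], [0, 0, 0], [0, 0, 0]], hand=[0, 0, 0, 0, 0, 0, 0, 0])

```text
t: 5.58
ee_pos: [0.5626, -0.0532, 0.1099]
tool_rot: [[-0.287, 0.958, 0.002], [0.958, 0.287, -0.0], [-0.001, 0.002, -1.0]]
ft_force: [-3.5, 0.8, 8.5]
grip_width: 0.0005
grasp_force: 4.7
```

Scaled: -0.002 m / 0.8 = -0.0025, -0.0018 m / 0.8 = -0.0023.

>>> apply_moves(linear=[[0, 0, -0.0004], [0, 0, -0.0008], [0, 0, -0.0011], [0, 0, -0.0015], [0, 0, -0.0019], [0, 0, -0.0023], [0, 0, -0.0025], [0, 0, -0.0025]], angular=[[0, 0, 0], [0, 0, 0], [0, 0, 0], [0, 0, 0], [0, 0, 0], [0, 0, 0], [0, 0, 0], [0, 0, 0]], hand=[0, 0, 0, 0, 0, 0, 0, 0])

```text
t: 6.25
ee_pos: [0.5629, -0.0533, 0.1091]
tool_rot: [[-0.287, 0.958, 0.002], [0.958, 0.287, -0.0], [-0.001, 0.002, -1.0]]
ft_force: [-5.5, 1.5, 15.8]
grip_width: 0.0004
grasp_force: 7.3
```

Scaled: -0.0005 m / 0.8 = -0.0006, -0.0004 m / 0.8 = -0.0005.

>>> apply_moves(linear=[[0, 0, -0.0001], [0, 0, -0.0003], [0, 0, -0.0004], [0, 0, -0.0005], [0, 0, -0.0006], [0, 0, -0.0006], [0, 0, -0.0006], [0, 0, -0.0006]], angular=[[0, 0, 0], [0, 0, 0], [0, 0, 0], [0, 0, 0], [0, 0, 0], [0, 0, 0], [0, 0, 0], [0, 0, 0]], hand=[0, 0, 0, 0, 0, 0, 0, 0])

```text
t: 6.92
ee_pos: [0.563, -0.0533, 0.1089]
tool_rot: [[-0.287, 0.958, 0.002], [0.958, 0.287, -0.001], [-0.001, 0.002, -1.0]]
ft_force: [-5.6, 2.5, 15.7]
grip_width: 0.0005
grasp_force: 8.1
```

```bash
python3 - <<'E'
from h import *
f=[]
for i in range(6): arm.read_camera('scene'); o=arm.get_obs(); f.append(o['ft_force'])
print(np.mean(f,0),o['ee_pos'])
E
```

```text
[-6.33855979  1.61549669 16.27158731] [ 0.56296453 -0.05330036  0.10893276]
```

Scaled: -0.0006 m / 0.8 = -0.0008, -0.0004 m / 0.8 = -0.0005.

>>> apply_moves(linear=[[0, 0, -0.0001], [0, 0, -0.0003], [0, 0, -0.0004], [0, 0, -0.0005], [0, 0, -0.0008], [0, 0, -0.0008], [0, 0, -0.0008], [0, 0, -0.0008]], angular=[[0, 0, 0], [0, 0, 0], [0, 0, 0], [0, 0, 0], [0, 0, 0], [0, 0, 0], [0, 0, 0], [0, 0, 0]], hand=[0, 0, 0, 0, 0, 0, 0, 0])

```text
t: 7.88
ee_pos: [0.563, -0.0533, 0.1087]
tool_rot: [[-0.287, 0.958, 0.002], [0.958, 0.287, -0.001], [-0.001, 0.002, -1.0]]
ft_force: [-7.9, 1.6, 18.5]
grip_width: 0.0005
grasp_force: 9.0
```

>>> apply_moves(linear=[[0, 0, 0.0013], [0, 0, 0.0025], [0, 0, 0.005], [0, 0, 0.0088], [0, 0, 0.025], [0, 0, 0.0625], [0, 0, 0.1063], [0, 0, 0.15]], angular=[[0, 0, 0], [0, 0, 0], [0, 0, 0], [0, 0, 0], [0, 0, 0], [0, 0, 0], [0, 0, 0], [0, 0, 0]], hand=[0, 0, 0, 0, 0, 0, 0, 0])

```text
t: 8.55
ee_pos: [0.5611, -0.0529, 0.2264]
tool_rot: [[-0.287, 0.958, -0.001], [0.958, 0.287, 0.0], [0.001, -0.001, -1.0]]
ft_force: [1.5, -0.2, 0.9]
grip_width: 0.0006
grasp_force: 0.0
```

Scaled: -0.19 m / 0.8 = -0.2375, -0.17 m / 0.8 = -0.2125, 0.8 rad / 1.5708 = 0.5093.

>>> apply_moves(linear=[[-0.0125, 0, 0.0375], [-0.0375, -0.025, 0.05], [-0.075, -0.0625, 0.05], [-0.1125, -0.1, 0.05], [-0.1375, -0.1375, 0.05], [-0.1625, -0.175, 0.05], [-0.175, -0.2125, 0.05], [-0.1875, -0.2375, 0.05]], angular=[[0, 0, 0.0637], [0, 0, 0.1273], [0, 0, 0.191], [0, 0, 0.2546], [0, 0, 0.3183], [0, 0, 0.382], [0, 0, 0.4456], [0, 0, 0.5093]], hand=[0, 0, 0, 0, 0, 0, 0.5, 0.5])

```text
t: 9.22
ee_pos: [0.4105, -0.2453, 0.2661]
tool_rot: [[-0.888, 0.459, 0.001], [0.459, 0.888, -0.002], [-0.002, -0.001, -1.0]]
ft_force: [0.6, 0.5, 0.9]
grip_width: 0.0105
grasp_force: 0.0
```

```bash
python3 - <<'E'
from h import *
a=snap('scene','s3.png')[170:300,210:305];b=snap('top','t3.png')[205:315,225:315]
f=lambda i:cv2.resize(i[:,:,::-1],(400,int(400*i.shape[0]/i.shape[1])),interpolation=cv2.INTER_CUBIC)
A,B=f(a),f(b);o=np.zeros((max(len(A),len(B)),800,3),np.uint8);o[:len(A),:400]=A;o[:len(B),400:]=B
cv2.imwrite('pics/z3.png',o)
o=arm.get_obs();print(o['t'],o['q'],o['ee_pos'],o['ft_force'])
E
```

```text
9.3167 [-7.76252677e-01 -2.19290463e-01  1.91649125e+00 -3.57740059e-04
  1.44329584e+00 -1.86340474e+00] [ 0.41054643 -0.24544037  0.26583247] [ 0.27235197  0.08145144 -0.29330247]
```

View pics/z3.png

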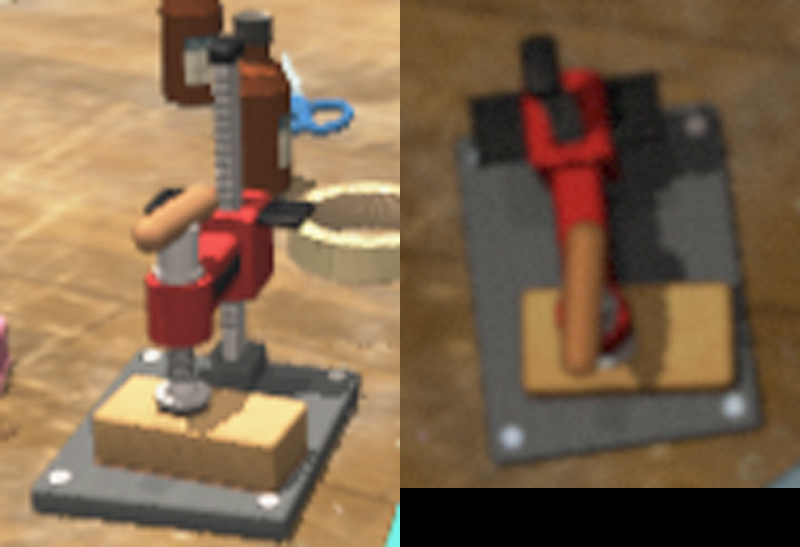

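The foot now sits on the block at scene crop (182,400). The handle centre is at (175,217) in the scene crop and (183,298) in the top crop, and it runs from (588,228) to (577,368) in the combined picture.

```bash
python3 - <<'E'
from h import *
T=lambda x,y:('top',225+x/4.444,205+y/4.444); S=lambda x,y:('scene',210+x/4.21,170+y/4.21)
print('handle',tri(T(183,298),S(175,217)))
p=plane(*T(188,228),.135);q=plane(*T(177,368),.135);print((p+q)/2,np.arctan2((p-q)[1],(p-q)[0]),np.linalg.norm(p-q))
p=plane(*S(208,193),.135);q=plane(*S(142,242),.135);print((p+q)/2,np.arctan2((p-q)[1],(p-q)[0]))
o=arm.get_obs();R=o['tool_rot'];print('tool yaw',np.arctan2(R[1][0],R[0][0]))
E
```

```text
handle (array([ 0.47918313, -0.04390464,  0.132874  ]), np.float64(0.001574997465200108))
[ 0.47946496 -0.04462703  0.135     ] 0.09849399760678725 0.054692802139610516
[ 0.47501576 -0.04657248  0.135     ] 0.13858032912410584
tool yaw 2.6579939978503697
```

Scaled: 0.2 m / 0.8 = 0.25, 0.09 m / 0.8 = 0.1125, 0.594 rad / 1.5708 = 0.3782.

>>> apply_moves(linear=[[0.0125, 0.0375, 0], [0.025, 0.075, 0], [0.0375, 0.1125, 0], [0.05, 0.15, 0], [0.0625, 0.1875, 0], [0.075, 0.225, 0], [0.0838, 0.25, 0], [0.0838, 0.25, -0.025]], angular=[[0, 0, 0.0637], [0, 0, 0.1273], [0, 0, 0.191], [0, 0, 0.2546], [0, 0, 0.3183], [0, 0, 0.3782], [0, 0, 0.3782], [0, 0, 0.3782]], hand=[0.5, 0.5, 0.5, 0.5, 0.5, 0.5, 0.5, 0.5])

```text
t: 9.98
ee_pos: [0.4816, -0.0395, 0.2493]
tool_rot: [[-0.993, -0.118, 0.008], [-0.118, 0.993, -0.001], [-0.008, -0.002, -1.0]]
ft_force: [-0.3, 0.9, 0.4]
grip_width: 0.047
grasp_force: 0.0
```

Scaled: -0.105 m / 0.8 = -0.1313, -0.095 m / 0.8 = -0.1188.

>>> apply_moves(linear=[[0, 0, -0.025], [0, 0, -0.05], [0, 0, -0.075], [0, 0, -0.1], [0, 0, -0.1188], [0, 0, -0.1313], [0, 0, -0.1313], [0, 0, -0.1313]], angular=[[0, 0, 0], [0, 0, 0], [0, 0, 0], [0, 0, 0], [0, 0, 0], [0, 0, 0], [0, 0, 0], [0, 0, 0]], hand=[0.5, 0.5, 0.5, 0.5, 0.5, 0.5, 0.5, 0.5])

```text
t: 10.65
ee_pos: [0.4788, -0.0426, 0.1404]
tool_rot: [[-0.993, -0.114, -0.0], [-0.114, 0.993, 0.0], [0.0, 0.0, -1.0]]
ft_force: [0.7, 0.3, 0.7]
grip_width: 0.0468
grasp_force: 0.0
```

```bash
python3 - <<'E'
from h import *
a=snap('scene','s4.png')[170:300,210:305];b=snap('top','t4.png')[205:315,225:315]
f=lambda i:cv2.resize(i[:,:,::-1],(400,int(400*i.shape[0]/i.shape[1])),interpolation=cv2.INTER_CUBIC)
A,B=f(a),f(b);o=np.zeros((max(len(A),len(B)),800,3),np.uint8);o[:len(A),:400]=A;o[:len(B),400:]=B
cv2.imwrite('pics/z4.png',o)
o=arm.get_obs();print(o['t'],o['q'],o['ee_pos'],o['ft_force'])
E
```

```text
10.75 [-3.25732164e-01 -8.93472547e-02  2.03541859e+00  1.03174453e-04
  1.19321229e+00 -2.01065910e+00] [ 0.47956429 -0.04310134  0.14151695] [ 0.05092147 -0.25201924  0.7807665 ]
```

View pics/z4.png

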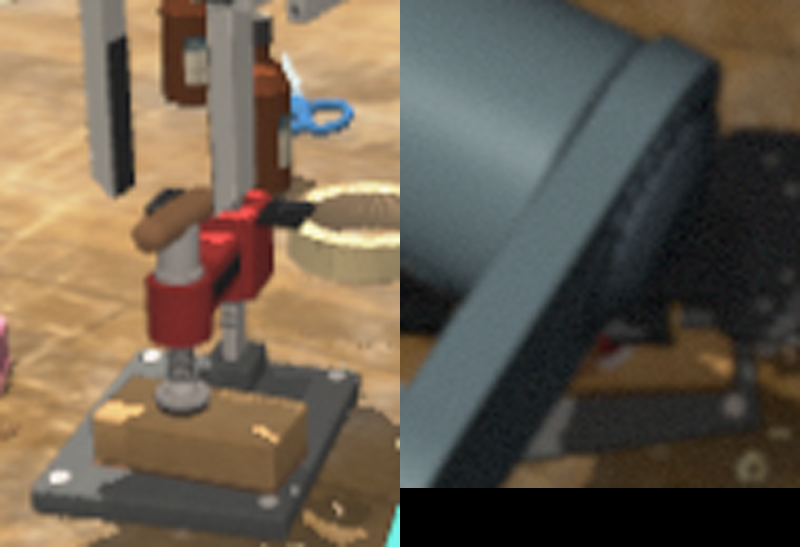

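The open fingers straddle the handle, with tips at (112,192) and (232,212) and the handle between them at (175,217).

>>> apply_moves(linear=[[-0.0013, -0.0019, -0.0125], [-0.0013, -0.0019, -0.0225], [-0.0013, -0.0019, -0.0225], [-0.0013, -0.0019, -0.0225], [-0.0013, -0.0019, -0.0225], [-0.0013, -0.0019, -0.0225], [-0.0013, -0.0019, -0.0225], [-0.0013, -0.0019, -0.0225]], angular=[[0, 0, 0], [0, 0, 0], [0, 0, 0], [0, 0, 0], [0, 0, 0], [0, 0, 0], [0, 0, 0], [0, 0, 0]], hand=[0.5, 0.5, 0.4, 0.3, 0.2, 0.15, 0.1, 0.1], newtons=25)

```text
t: 11.42
ee_pos: [0.4778, -0.0443, 0.1225]
tool_rot: [[-0.994, -0.114, 0.0], [-0.114, 0.994, 0.001], [-0.001, 0.001, -1.0]]
ft_force: [-1.0, 1.7, 0.5]
grip_width: 0.018
grasp_force: 25.0
```

>>> apply_moves(linear=[[0, 0, 0], [0, 0, 0], [0, 0, 0], [0, 0, 0], [0, 0, 0], [0, 0, 0], [0, 0, 0], [0, 0, 0]], angular=[[0, 0, 0], [0, 0, 0], [0, 0, 0], [0, 0, 0], [0, 0, 0], [0, 0, 0], [0, 0, 0], [0, 0, 0]], hand=[0.1, 0.1, 0.05, 0.05, 0.05, 0.05, 0.05, 0.05])

```text
t: 12.08
ee_pos: [0.4778, -0.0445, 0.1223]
tool_rot: [[-0.993, -0.114, 0.0], [-0.114, 0.993, 0.0], [-0.0, 0.0, -1.0]]
ft_force: [-0.6, 3.3, 2.7]
grip_width: 0.0182
grasp_force: 25.0
```

Scaled: -0.4 rad / 1.5708 = -0.2546.

>>> apply_moves(linear=[[0, 0, 0], [0, 0, 0], [0, 0, 0], [0, 0, 0], [0, 0, 0], [0, 0, 0], [0, 0, 0], [0, 0, 0]], angular=[[0, 0, -0.0382], [0, 0, -0.0764], [0, 0, -0.1146], [0, 0, -0.1528], [0, 0, -0.191], [0, 0, -0.2292], [0, 0, -0.2546], [0, 0, -0.2546]], hand=[0.05, 0.05, 0.05, 0.05, 0.05, 0.05, 0.05, 0.05])

```text
t: 12.75
ee_pos: [0.478, -0.0442, 0.1225]
tool_rot: [[-0.959, 0.283, 0.001], [0.283, 0.959, 0.001], [-0.001, 0.001, -1.0]]
ft_force: [-0.0, 5.5, 4.5]
grip_width: 0.0179
grasp_force: 25.0
```

```bash
python3 - <<'E'
from h import *
a=snap('scene','s5.png')[170:300,210:305]
cv2.imwrite('pics/z5.png',cv2.resize(a[:,:,::-1],(438,600),interpolation=cv2.INTER_CUBIC))
o=arm.get_obs();print(o['t'],o['ee_pos'],o['ft_force'],o['ft_torque'],o['grip_width'])
E
```

```text
12.8 [ 0.47795194 -0.04416927  0.12244415] [0.92885807 5.1470706  3.18155441] [ 0.97905524 -0.19184379  0.05978336] 0.0179186608529576
```

View pics/z5.png

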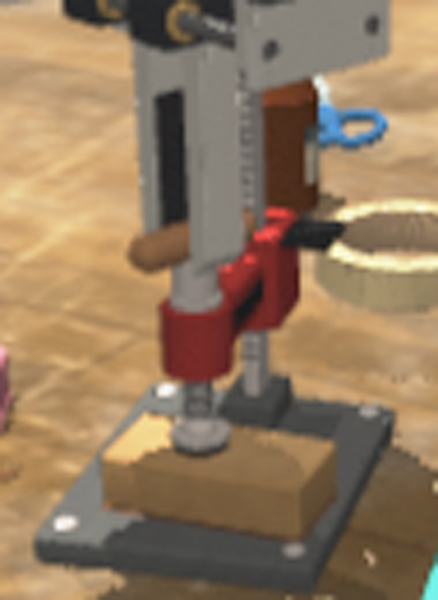

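The handle has turned with the fingers: its left end is now at (150,250). Width is steady, so I continue.

Scaled: 0.001 m / 0.8 = 0.0013, 0.0005 m / 0.8 = 0.0006, -0.8 rad / 1.5708 = -0.5093.

>>> apply_moves(linear=[[0, 0.0013, 0.0006], [0, 0.0013, 0.0006], [0, 0.0013, 0.0006], [0, 0.0013, 0.0006], [0, 0.0013, 0.0006], [0, 0.0013, 0.0006], [0, 0.0013, 0.0006], [0, 0.0013, 0.0006]], angular=[[0, 0, -0.0637], [0, 0, -0.1273], [0, 0, -0.191], [0, 0, -0.2546], [0, 0, -0.3183], [0, 0, -0.382], [0, 0, -0.4456], [0, 0, -0.5093]], hand=[0.05, 0.05, 0.05, 0.05, 0.05, 0.05, 0.05, 0.05])

```text
t: 13.47
ee_pos: [0.4785, -0.0433, 0.123]
tool_rot: [[-0.462, 0.887, 0.002], [0.887, 0.462, 0.0], [-0.001, 0.002, -1.0]]
ft_force: [3.9, 4.8, 1.7]
grip_width: 0.0177
grasp_force: 25.2
```

Scaled: -0.8 rad / 1.5708 = -0.5093.

>>> apply_moves(linear=[[0, 0, 0], [0, 0, 0], [0, 0, 0], [0, 0, 0], [0, 0, 0], [0, 0, 0], [0, 0, 0], [0, 0, 0]], angular=[[0, 0, -0.0637], [0, 0, -0.1273], [0, 0, -0.191], [0, 0, -0.2546], [0, 0, -0.3183], [0, 0, -0.382], [0, 0, -0.4456], [0, 0, -0.5093]], hand=[0.05, 0.05, 0.05, 0.05, 0.05, 0.05, 0.05, 0.05])

```text
t: 14.13
ee_pos: [0.4794, -0.043, 0.1238]
tool_rot: [[0.315, 0.949, 0.004], [0.949, -0.315, 0.001], [0.003, 0.004, -1.0]]
ft_force: [3.9, 5.9, 3.9]
grip_width: 0.0176
grasp_force: 25.3
```

```bash
python3 - <<'E'
from h import *
arm.read_camera('top')
o=arm.get_obs();print(o['t'],o['q'],o['ee_pos'],o['ft_force'],o['ft_torque'],o['grip_width'])
E
```

```text
14.1833 [-0.32731502 -0.06647456  2.04953322  0.00281509  1.15488552 -0.00454297] [ 0.47935479 -0.04307942  0.1237785 ] [4.12896399 7.17534719 4.45672888] [ 1.21314006 -0.60428812  0.07118955] 0.018106607762282657
```

Scaled: 0.0008 m / 0.8 = 0.001, 0.0005 m / 0.8 = 0.0006, -0.8 rad / 1.5708 = -0.5093.

>>> apply_moves(linear=[[0.0006, 0.001, 0.0006], [0.0006, 0.001, 0.0006], [0.0006, 0.001, 0.0006], [0.0006, 0.001, 0.0006], [0.0006, 0.001, 0.0006], [0.0006, 0.001, 0.0006], [0.0006, 0.001, 0.0006], [0.0006, 0.001, 0.0006]], angular=[[0, 0, -0.0637], [0, 0, -0.1273], [0, 0, -0.191], [0, 0, -0.2546], [0, 0, -0.3183], [0, 0, -0.382], [0, 0, -0.4456], [0, 0, -0.5093]], hand=[0.05, 0.05, 0.05, 0.05, 0.05, 0.05, 0.05, 0.05])

```text
t: 14.85
ee_pos: [0.4803, -0.0431, 0.1243]
tool_rot: [[0.9, 0.436, 0.006], [0.436, -0.9, -0.001], [0.005, 0.003, -1.0]]
ft_force: [5.0, 3.5, 2.3]
grip_width: 0.0177
grasp_force: 25.0
```

Scaled: -0.25 rad / 1.5708 = -0.1592.

>>> apply_moves(linear=[[0, 0, 0], [0, 0, 0], [0, 0, 0], [0, 0, 0], [0, 0, 0], [0, 0, 0], [0, 0, 0], [0, 0, 0]], angular=[[0, 0, -0.0637], [0, 0, -0.1273], [0, 0, -0.1592], [0, 0, -0.1592], [0, 0, -0.1592], [0, 0, -0.1592], [0, 0, -0.1592], [0, 0, -0.1592]], hand=[0.05, 0.05, 0.05, 0.05, 0.05, 0.05, 0.05, 0.05])

```text
t: 15.52
ee_pos: [0.4803, -0.0435, 0.1246]
tool_rot: [[0.979, 0.206, 0.006], [0.206, -0.979, -0.002], [0.005, 0.003, -1.0]]
ft_force: [5.0, 2.2, 3.6]
grip_width: 0.0181
grasp_force: 25.0
```

Scaled: 0.03 m / 0.8 = 0.0375, 0.01 m / 0.8 = 0.0125.

>>> apply_moves(linear=[[0, 0, 0], [0, 0, 0], [0, 0, 0], [0, 0, 0], [0, 0, 0], [0, 0, 0], [0, 0, 0.0125], [0, 0, 0.0375]], angular=[[0, 0, 0], [0, 0, 0], [0, 0, 0], [0, 0, 0], [0, 0, 0], [0, 0, 0], [0, 0, 0], [0, 0, 0]], hand=[0.25, 0.3, 0.4, 0.5, 0.5, 0.5, 0.5, 0.5])

```text
t: 16.18
ee_pos: [0.4762, -0.0423, 0.1515]
tool_rot: [[0.979, 0.204, -0.005], [0.204, -0.979, 0.002], [-0.005, -0.003, -1.0]]
ft_force: [0.7, 0.5, -0.5]
grip_width: 0.0473
grasp_force: 0.0
```

Scaled: -0.18 m / 0.8 = -0.225, -0.15 m / 0.8 = -0.1875.

>>> apply_moves(linear=[[0, 0, 0.0375], [0, 0, 0.075], [0, 0, 0.1125], [0, -0.0375, 0.125], [-0.025, -0.0875, 0.125], [-0.0375, -0.1375, 0.125], [-0.0625, -0.1875, 0.125], [-0.075, -0.225, 0.125]], angular=[[0, 0, 0], [0, 0, 0], [0, 0, 0], [0, 0, 0], [0, 0, 0], [0, 0, 0], [0, 0, 0], [0, 0, 0]], hand=[0.5, 0.5, 0.5, 0.5, 0.5, 0.5, 0.5, 0.5])

```text
t: 16.85
ee_pos: [0.417, -0.2245, 0.2543]
tool_rot: [[0.979, 0.204, 0.001], [0.204, -0.979, -0.001], [0.001, 0.001, -1.0]]
ft_force: [1.0, -0.1, 0.1]
grip_width: 0.0471
grasp_force: 0.0
```

```bash
python3 - <<'E'
from h import *
a=snap('scene','s6.png')[170:300,210:305];b=snap('top','t6.png')[205:315,225:315]
f=lambda i:cv2.resize(i[:,:,::-1],(400,int(400*i.shape[0]/i.shape[1])),interpolation=cv2.INTER_CUBIC)
A,B=f(a),f(b);o=np.zeros((max(len(A),len(B)),800,3),np.uint8);o[:len(A),:400]=A;o[:len(B),400:]=B
cv2.imwrite('pics/z6.png',o)
o=arm.get_obs();print(o['t'],o['q'],o['ee_pos'],o['ft_force'])
E
```

```text
16.95 [-7.37413874e-01 -2.22206091e-01  1.94012861e+00 -1.12609760e-03
  1.42241853e+00  6.34447724e-01] [ 0.41657702 -0.22670357  0.25407544] [ 0.24752836  0.43993714 -0.18751504]
```

View pics/z6.png

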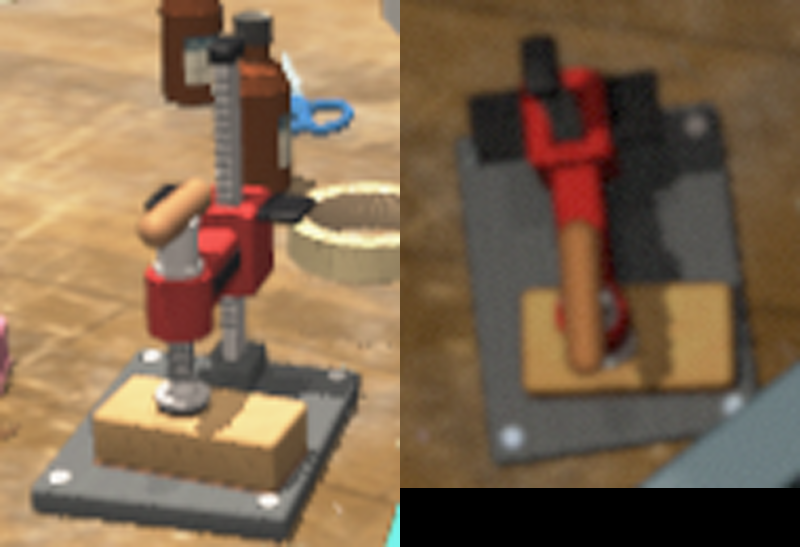

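The foot presses on the block, which hasn't moved. The handle runs from (580,228) to (586,365), about 3.0 rad clockwise from its start, and the robot is clear.

```bash
python3 -c "
from workcell import arm
print(arm.close_job())"
```

```text
the job is handed in; nothing more can be done
None
```

The job is handed in, though the result wasn't reported: I bound the clamp with an 18 N push on the right thumb plate, let go, and turned the handle about 3.0 rad clockwise. I estimate about 29 N at the foot (not measured), and the block had not moved in the last pictures.

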